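Walk the light source home in its parking frame

TASK

The microscope's heavy light source has been pulled forward out of its parking frame. Walk it straight back in with gentle pushes on its two outer front corners in turn, without touching the recessed control panel or jamming it in the rails, until it rests against both red rubber buffers, pressing lightly on each; then press the green button on its deck fully down to switch it on, and let go. Leave the dish, the vial and the bottle where they stand.

Things in the scene. Friction and masses are not known exactly. Their poses are not given: they have to be found in the camera images.
- unit: The light source: heavy flat-bottomed off-white case, 160 deep (own x), 200 wide (own y), 85 high, 1.9 to 2.8 kg, to be slid along the bench. Origin: centre of its underside. Own -x is the control side, facing the robot; own +x leads into the frame, its back face at x = +80. On the control side two black rubber cheeks (y 68 to 100 and -100 to -68, full height) stand out to x = -80: push on these.
- corner_left (a point): Middle of the front face of the cheek at the unit's +y end, 45 above the bench. Sliding one corner towards own +x takes a steady 5 to 12 N (friction and mass vary; the whole unit 10 to 19 N) and turns the unit about a point some 60 to 80 beyond its centre on the other side. Meet the cheek slowly: a hit at 0.1 m/s already gives 30 N.
- corner_right (a point): Middle of the front face of the cheek at the unit's -y end, 45 above the bench; behaves as the left one, mirrored.
- panel: Black control panel with knob, lamp port and rocker, fixed to the unit, recessed 12 to 14 between the cheeks (own y -67 to 67); knob and port stay within the recess. Not to be touched. Its origin and axes are those of the unit.
- power_top (a point): Centre of the top of the round green push button (radius 12) on the unit's deck, 107 above the bench when up; it presses straight down. It sits in a black housing of radius 20, 12 high.
- power (a joint): Travel of the green button: 0 up, 0.005 m fully down; it springs back. It takes 1.2 N to start and 4 N to bottom out.
- frame: Parking frame bolted to the bench: two dark steel guide rails 36 high with slippery liners, open towards the robot. Origin: on the bench, middle of the mouth; own +x points in, along the rails. Inner faces at own y = +-108 from x = 28 to 160 (8 clearance each side of the unit), splayed out to +-120 at x = 0. A stop bar with two red buffers stands across its far end.
- dish: Lidded petri dish, radius 45, 16 high, standing left of the unit; origin at the centre of its underside.
- vial: Small specimen vial with black cap, radius 12, 50 high, right of the unit; origin at the centre of its underside.
- bottle: Amber reagent bottle, radius 30, 125 high, right of the frame; origin at the centre of its underside.
- stop (a point): Fixed mark on the frame's centre line at own x = 78, 26 above the bench: mid-range of the two red rubber buffers' faces. They are 22 across, at own y = +65 and -65, sprung 3.5 N per mm over 8, on a bar 44 high, 14 behind the faces. The bar is clamped in a slot, so the faces stand anywhere from x = 70 to 86: not measured, feel for them. The released unit stays where friction holds it.

How it is judged:
By the outcome, as a careful person would: the job done as asked, in the order asked, and still so for the second after the job is handed in, with the robot touching nothing.
It also fails if it takes over 72 s, if anything falls off the work surface, if the arm or the gripper's body presses on something with over 40 N, if the wrist force passes 120 N, or if a joint passes its speed limit or range.

ROBOT

A 7-joint arm with a two-finger parallel gripper is mounted at the origin on the work surface. World frame = base frame: x ahead of the robot, y to its left, z up, the work surface at z = 0. Lengths are in m, angles in rad, forces in N, time in s.
With the tool pointing down it reaches from about 0.4 to 0.85 m from the base axis. Payload 4.5 kg.
Tool frame: the origin (TCP) lies midway between the tips of the shut fingers; the grasp point (between the pads) lies 19 mm behind it; z points along the fingers, y is the line along which they close (so a half turn about z gives the same grasp; the last joint's range is limited). The gripper opens to 88 mm and grips with 3 to 60 N. Pads are 18 mm wide; open, the fingers measure 123 mm over their backs; the gripper's body (75 mm by 187 mm) begins 45 mm behind the grasp point.
Start: joints at [1.335, 0.689, -0.195, 1.565, 0.157, 0.902, -0.215], TCP at [0.167, -0.602, 0.239] pointing down, gripper open.
Joint ranges: [-3.01, 3.01], [-0.46, 2.08], [-1.47, 1.51], [0.13, 2.56], [-1, 4.14], [0.04, 2.09], [-2.66, 2.66]. Speed limits (rad/s): [2.57, 2.57, 3.14, 3.14, 3.14, 3.14, 3.14].

INTERFACE

Orientations are given as a unit quaternion [x, y, z, w].
In Python, from plant import r gives the robot as it stands. The module is installed in compiled form; this text tells all that it offers.
- The arm moves only by the tool step_arm, never from a script. Its argument "series" is a list of rows, each a list of 7 numbers: the shift along the world's x, y, z in mm, then the turn, a rotation vector about the world's x, y, z in rad, then the closure, from 0 (fully open) to 1 (shut). A call has 1 to 20 rows; each row shifts and turns the commanded pose from where the row before left it; what a row does not reach is not made up. A row lasts 1/10 s, in which the tool goes at most 50 mm and 8.59 degrees, less where a joint would pass 70% of its speed; a pose out of reach is approached as far as the arm can. A call is refused whole if a number of a shift passes 50 or a number of a turn 0.15, either way. A call with a gripper value outside its range is refused whole. The fingers move at their own pace and stop on an object; "force" is the grip in N (left out, the last holds). Time passes only in rows, so rows that do not move let the fingers close. It gives the time, the measured TCP pose, the force, the opening and the grip force at its end, in the units of the state.
- r.get_state(): the state, without advancing time (a new reading comes with each control period).
- r.snapshot(name): name is "side" or "top" or "wrist"; returns (picture, depth): 384x512x3 uint8, blue, green, red; 384x512 float32, m along the optical axis (not along the pixel's ray), 0 where there is no reading.
- r.get_calibration(name): a dict with "intrinsics" (3x3 intrinsics, pixels), "pose" (4x4, takes a point from camera to world coordinates). Camera axes: x right, y up, looking along -z (the intrinsics and any distortion apply to the point x, -y, -z); pixel columns grow to the right and rows downward; lengths in m; the calibration is good to about 2 mm. A picture is of the moment at which its call begins: read the wrist's pose just before it. get_calibration takes no time and is no camera call; for the wrist camera it gives the pose at the moment of the call.
- r.finish_job(): hands the job in; it is judged then, once.
The state is a dict: "clock": time; "q": joint angles; "qd": joint speeds; "joint_torque": joint torques, N m; "tool_pos": TCP position; "eef_rot": TCP orientation; "contact_force": force on the tool from outside, world axes, zero at the start; "moment": the same for the moment, N m; "opening": opening from 0.0 (shut) to 1.0 (fully open); "finger_force": force on a finger pad.
Only numpy, scipy, OpenCV 4.12 (cv2) and the standard library are available. Lean on these libraries where they do the work, as an engineer would, in place of code of your own. Each camera call takes 0.05 s, during which the arm holds its last target. There are 200 camera calls.

## Working session

There is one attempt and no reset: what is moved stays moved. The work goes in short steps, Python scripts to look and compute and a tool call to move; the robot and the scene stay as the last step left them, time stands still between calls to the robot, and variables do not carry over. Pictures are saved under pics/ and viewed, at most 10 in all, crops included, and the job is handed in when it is done.

Besides the shell and the picture viewer there is one more tool, called after "Request:" in YAML: its name, and indented under it one key for each argument. step_arm: Moves the arm, as the interface text tells. Its arguments: {"type":"object","properties":{"series":{"type":"array"},"force":{"type":"number"}},"required":["series"]}

```bash
mkdir -p pics; python3 - <<'E'
from plant import r
import cv2,numpy as np
for n in("top","side"):
    p,d=r.snapshot(n);cv2.imwrite(f"pics/{n}0.png",p);np.save(f"{n}0.npy",d)
    c=r.get_calibration(n);print(n,np.round(c["intrinsics"],1).tolist(),np.round(c["pose"],3).tolist(),[k for k in c])
s=r.get_state();print(s)
E
```

```text
top [[400.6, 0.0, 255.7], [0.0, 400.6, 190.8], [0.0, 0.0, 1.0]] [[0.032, 0.974, -0.226, 0.404], [-0.999, 0.033, -0.001, 0.023], [0.007, 0.226, 0.974, 1.031], [0.0, 0.0, 0.0, 1.0]] ['intrinsics', 'pose']
side [[416.1, 0.0, 249.6], [0.0, 416.1, 192.0], [0.0, 0.0, 1.0]] [[0.966, 0.136, -0.219, 0.384], [-0.257, 0.55, -0.794, -0.727], [0.013, 0.824, 0.567, 0.615], [0.0, 0.0, 0.0, 1.0]] ['intrinsics', 'pose']
{'clock': 0.1, 'q': array([ 1.33480786,  0.68986494, -0.19451654,  1.56620497,  0.15732992,
        0.90248885, -0.2151413 ]), 'qd': array([-0.00127069, -0.0014478 ,  0.0003507 , -0.00021986, -0.00111149,
       -0.00028067, -0.00011319]), 'joint_torque': array([-3.88280270e-03, -5.28500497e+01, -1.27150308e+00, -1.53838742e+01,
       -5.24711993e-02,  1.99700480e-03,  6.56470479e-05]), 'tool_pos': array([ 0.16638551, -0.60188349,  0.23802143]), 'eef_rot': array([ 9.90912126e-01,  1.34508513e-01, -1.75253585e-04, -7.66748774e-04]), 'contact_force': array([ 0.58411722, -0.62336141,  0.35020476]), 'moment': array([-0.00571324,  0.05503139,  0.01501531]), 'finger_force': 0.0, 'opening': 1.0022022669331272}
```

View pics/top0.png

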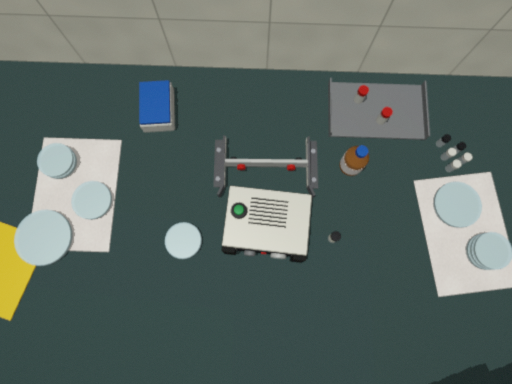

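View pics/side0.png

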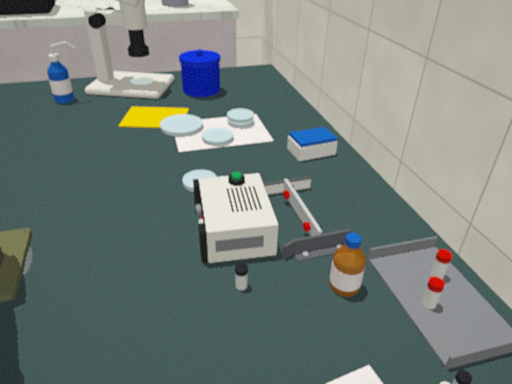

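The top view shows the unit's deck (corners about 229,188 / 311,195 / 304,255 / 224,247), the green button at (239,210), the rails at about (221,165) and (312,167), and the red buffers at (241,167) and (291,168). The side view agrees, with the arm clear of everything.

```bash
cat > h.py <<'E'
from plant import r
import cv2,numpy as np
def cloud(n,d):
    c=r.get_calibration(n);K=c["intrinsics"];P=c["pose"]
    v,u=np.mgrid[:384,:512]
    X=np.stack([(u-K[0,2])/K[0,0]*d,-(v-K[1,2])/K[1,1]*d,-d],-1)
    return X@P[:3,:3].T+P[:3,3]
def unit(p,W):
    # deck: white pixels at z .08-.095
    m=(W[...,2]>.078)&(W[...,2]<.092)&(abs(W[...,1])<.25)&(W[...,0]>.25)&(W[...,0]<.75)
    n,l,s,_=cv2.connectedComponentsWithStats(m.astype(np.uint8))
    k=1+np.argmax(s[1:,4]); P=W[l==k][:,:2]
    R=cv2.minAreaRect((P*1000).astype(np.float32)); return R,P,np.median(W[l==k][:,2])
E
python3 - <<'E'
from h import *
p=cv2.imread("pics/top0.png");W=cloud("top",np.load("top0.npy"))
R,P,z=unit(p,W);print("deck",R,z,cv2.boxPoints(R).round().tolist())
h=cv2.cvtColor(p,cv2.COLOR_BGR2HSV)
def blob(m,nm,mn=4):
    n,l,s,c=cv2.connectedComponentsWithStats(m.astype(np.uint8))
    for k in range(1,n):
        if s[k,4]>=mn: print(nm,c[k].round(),s[k,4],np.median(W[l==k],0).round(4),W[l==k].min(0).round(3),W[l==k].max(0).round(3))
blob((h[...,0]>45)&(h[...,0]<80)&(h[...,1]>150)&(h[...,2]>60),"green")
blob(((h[...,0]<6)|(h[...,0]>174))&(h[...,1]>150)&(h[...,2]>70),"red")
m=(W[...,2]>.028)&(W[...,2]<.040)
roi=np.zeros_like(m);roi[130:200,205:330]=1
blob(m&roi,"rail",20)
for s in(0,1):
    q=np.zeros_like(m)
    if s: q[135:200,302:325]=1
    else: q[135:200,210:232]=1
    Q=W[m&q]; RR=cv2.minAreaRect((Q[:,:2]*1000).astype(np.float32));print(s,RR,cv2.boxPoints(RR).round().tolist())
b=(W[...,2]>.041)&(W[...,2]<.048);q=np.zeros_like(m);q[150:175,228:306]=1
Q=W[b&q];RR=cv2.minAreaRect((Q[:,:2]*1000).astype(np.float32));print("bar",len(Q),RR,cv2.boxPoints(RR).round().tolist())
for u,v in((183,240),(335,237),(356,155)):print(W[v,u])
cv2.imwrite("pics/crop0.png",cv2.resize(p[130:270,200:345],None,fx=5,fy=4.2,interpolation=cv2.INTER_CUBIC)[:600,:800])
E
```

```text
deck ((549.0238037109375, -4.926689147949219), (200.65830993652344, 160.6920928955078), 85.38599395751953) 0.08559554600535013 [[461.0, -98.0], [621.0, -111.0], [637.0, 89.0], [477.0, 102.0]]
green [239. 208.] 42 [0.5762 0.0592 0.1065] [0.564 0.052 0.101] [0.583 0.073 0.11 ]
red [363.  90.] 82 [ 0.9091 -0.2498  0.0641] [ 0.404 -0.264  0.05 ] [0.923 0.023 1.031]
red [386. 112.] 83 [ 0.8499 -0.3097  0.0644] [ 0.84  -0.323  0.054] [ 0.864 -0.298  0.068]
red [241. 167.] 42 [0.6978 0.064  0.034 ] [ 0.694  0.056 -0.001] [0.705 0.074 0.04 ]
red [291. 167.] 39 [ 0.7019 -0.0654  0.0345] [ 0.698 -0.075  0.004] [ 0.707 -0.056  0.04 ]
red [263. 252.] 10 [0.4795 0.0008 0.0443] [ 0.478 -0.004  0.029] [0.48  0.006 0.048]
rail [223. 165.] 168 [0.7036 0.111  0.0363] [0.623 0.095 0.028] [0.783 0.122 0.04 ]
rail [305. 166.] 237 [ 0.7063 -0.1094  0.036 ] [ 0.629 -0.125  0.028] [ 0.789 -0.056  0.04 ]
rail [251. 164.] 124 [0.7098 0.0549 0.034 ] [ 0.695 -0.053  0.028] [0.713 0.09  0.04 ]
0 ((702.468994140625, 104.503173828125), (27.95614242553711, 159.88063049316406), 87.1512451171875) [[622.0, 95.0], [782.0, 87.0], [783.0, 114.0], [623.0, 122.0]]
1 ((708.2845458984375, -106.78983306884766), (159.80970764160156, 24.648706436157227), 4.7496514320373535) [[628.0, -101.0], [630.0, -126.0], [789.0, -112.0], [787.0, -88.0]]
bar 256 ((714.0538330078125, -1.694549560546875), (10.039140701293945, 198.3840789794922), 1.8978062868118286) [[706.0, 97.0], [712.0, -101.0], [722.0, -101.0], [716.0, 98.0]]
[0.50590096 0.20290339 0.01711278]
[ 0.52159334 -0.17368546  0.05371928]
[ 0.71389631 -0.21510212  0.11217144]
```

View pics/crop0.png

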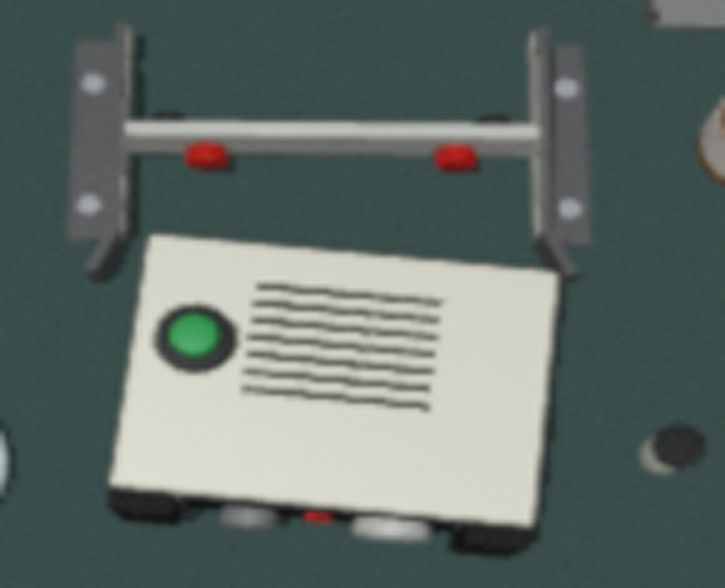

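Crop: the deck is turned about 6° clockwise relative to the frame, whose bar and rails are intact. The cheeks are at the lower left and right, and the gap to the buffers is clear.

Request:
step_arm:
  series:
    - [15, 33, -4, 0, 0, 0.081, 1]
    - [15, 33, -4, 0, 0, 0.081, 1]
    - [15, 33, -4, 0, 0, 0.081, 1]
    - [15, 33, -4, 0, 0, 0.081, 1]
    - [15, 33, -4, 0, 0, 0.081, 1]
    - [15, 33, -4, 0, 0, 0.081, 1]
    - [15, 33, -4, 0, 0, 0.081, 1]
    - [15, 33, -4, 0, 0, 0.081, 1]
    - [15, 33, -4, 0, 0, 0.081, 1]
    - [15, 33, -4, 0, 0, 0.081, 1]
    - [15, 33, -4, 0, 0, 0.081, 1]
    - [15, 33, -4, 0, 0, 0.081, 1]
    - [15, 33, -4, 0, 0, 0.081, 1]
    - [15, 33, -4, 0, 0, 0.081, 1]
    - [15, 33, -4, 0, 0, 0.081, 1]
    - [15, 33, -4, 0, 0, 0.081, 1]
    - [0, 0, 0, 0, 0, 0, 1]
    - [0, 0, 0, 0, 0, 0, 1]
  force: 20

```text
clock: 1.9
tool_pos: [0.4065, -0.0739, 0.1745]
eef_rot: [0.708, 0.706, -0.0, -0.0]
contact_force: [-0.4, -0.9, 0.2]
opening: 0.006
finger_force: 0.0
```

Request:
step_arm:
  series:
    - [0, -4, -30, 0, 0, 0, 1]
    - [0, -4, -30, 0, 0, 0, 1]
    - [0, 0, -30, 0, 0, 0, 1]
    - [0, 0, -22, 0, 0, 0, 1]
    - [0, 0, -12, 0, 0, 0, 1]
    - [8, 0, 0, 0, 0, 0, 1]
    - [6, 0, 0, 0, 0, 0, 1]
    - [4, 0, 0, 0, 0, 0, 1]
    - [2, 0, 0, 0, 0, 0, 1]
    - [0, 0, 0, 0, 0, 0, 1]
    - [0, 0, 0, 0, 0, 0, 1]

```text
clock: 3.0
tool_pos: [0.429, -0.0842, 0.0619]
eef_rot: [0.709, 0.705, -0.002, 0.0]
contact_force: [0.9, 0.2, 0.9]
opening: 0.004
finger_force: 0.0
```

```bash
cat > look.py <<'E'
from h import *
import sys
p,d=r.snapshot("top");W=cloud("top",d);cv2.imwrite(f"pics/t_{sys.argv[1]}.png",p)
R,P,z=unit(p,W);b=cv2.boxPoints(R)
c,(w,h),a=R
if w<h:a+=90   # a = direction of long side (own y)
yaw=a-90
while yaw<-45:yaw+=90
while yaw>45:yaw-=90
f=np.radians(1.8);o=np.array([625.5,-2]);e=np.array(c)-o
T=np.array([[np.cos(f),np.sin(f)],[-np.sin(f),np.cos(f)]]);q=T@e
print("size",w,h,"centre",np.round(c,1),"yaw",round(yaw,2),"| in frame x,y,yaw",q.round(1),round(yaw-1.8,2))
s=r.get_state();print(s["clock"],s["tool_pos"].round(4),s["contact_force"].round(2))
E
python3 look.py 1; python3 - <<'E'
import cv2;p=cv2.imread("pics/t_1.png");cv2.imwrite("pics/c1.png",cv2.resize(p[130:310,180:360],None,fx=3.3,fy=3.3,interpolation=cv2.INTER_CUBIC))
E
```

```text
size 200.322509765625 160.47195434570312 centre [549.3  -4.5] yaw -4.31 | in frame x,y,yaw [-76.3  -0.1] -6.11
3.05 [ 0.429  -0.0841  0.0619] [-0.13  0.27 -0.36]
```

View pics/c1.png

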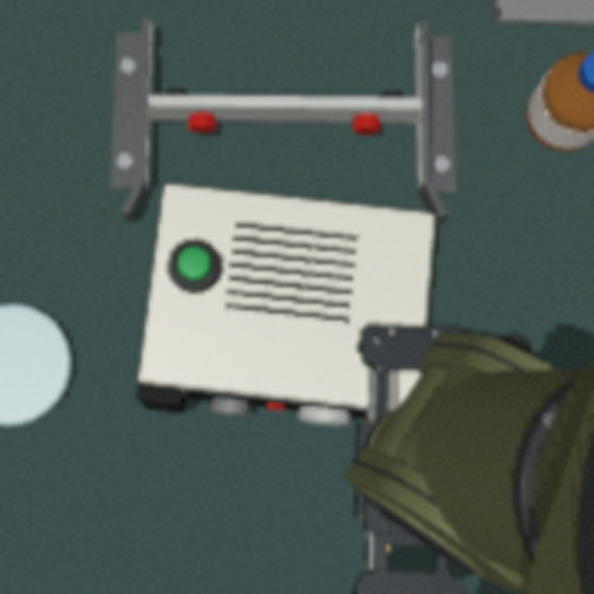

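The crop shows the gripper body hovering over the deck's lower right, clear of the deck and button. The unit hasn't moved.

Request:
step_arm:
  series:
    - [2, 0, -4, 0, 0, 0, 1]
    - [2, 0, -4, 0, 0, 0, 1]
    - [2, 0, -2, 0, 0, 0, 1]
    - [2, 1, 0, 0, 0, 0, 1]
    - [2, 1, 0, 0, 0, 0, 1]
    - [1, 0, 0, 0, 0, 0, 1]
    - [1, 0, 0, 0, 0, 0, 1]
    - [1, 0, 0, 0, 0, 0, 1]
    - [1, 0, 0, 0, 0, 0, 1]

```text
clock: 3.95
tool_pos: [0.4418, -0.0818, 0.0517]
eef_rot: [0.709, 0.705, -0.002, -0.001]
contact_force: [-5.0, 2.3, 2.1]
opening: 0.003
finger_force: 2.9
```

Request:
step_arm:
  series:
    - [1, 0, 0, 0, 0, 0, 1]
    - [1, 0, 0, 0, 0, 0, 1]
    - [1, 0, 0, 0, 0, 0, 1]
    - [1, 0, 0, 0, 0, 0, 1]
    - [1, 0, 0, 0, 0, 0, 1]
    - [1, 0, 0, 0, 0, 0, 1]
    - [1, 0, 0, 0, 0, 0, 1]

```text
clock: 4.65
tool_pos: [0.4435, -0.0831, 0.0517]
eef_rot: [0.709, 0.705, -0.007, -0.003]
contact_force: [-15.1, 0.8, 9.9]
opening: 0.001
finger_force: 7.3
```

```bash
python3 look.py 2
```

```text
size 200.09127807617188 160.44044494628906 centre [549.3  -4.8] yaw -4.22 | in frame x,y,yaw [-76.3  -0.4] -6.02
4.7 [ 0.4437 -0.0831  0.0517] [-13.35   0.89  10.18]
```

```bash
python3 - <<'E'
from h import *
p,d=r.snapshot("side");cv2.imwrite("pics/s3.png",cv2.resize(p[130:290,130:330],None,fx=3.7,fy=3.7,interpolation=cv2.INTER_CUBIC))
E
```

```text
(no output)
```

View pics/s3.png

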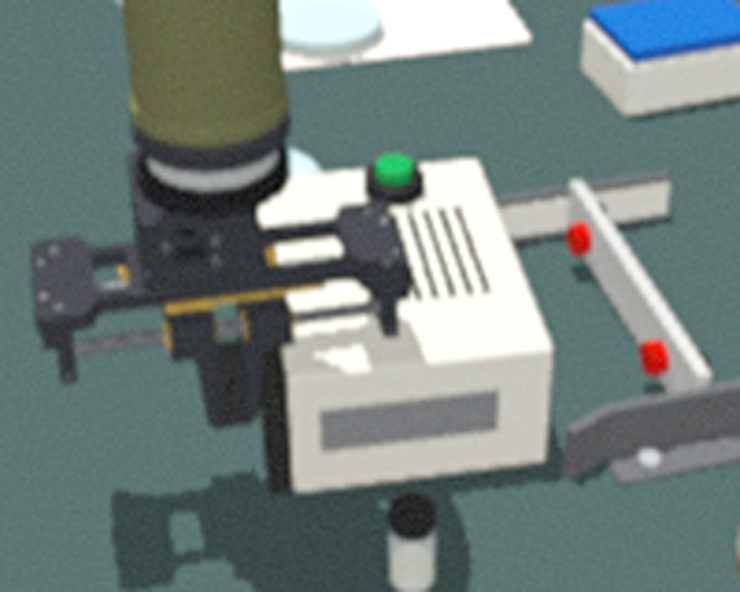

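The side crop shows the fingers against the right cheek, with the gripper's front foot hanging over the deck, apparently clear. The upward force is probably friction on the rubber from arm flex, so I'll raise the tool command a little.

Request:
step_arm:
  series:
    - [0, 0, 1, 0, 0, 0, 1]
    - [0, 0, 1, 0, 0, 0, 1]
    - [0, 0, 1, 0, 0, 0, 1]
    - [0, 0, 0, 0, 0, 0, 1]

```text
clock: 5.15
tool_pos: [0.4464, -0.0834, 0.0542]
eef_rot: [0.71, 0.705, -0.005, -0.002]
contact_force: [-6.7, -1.4, -0.8]
opening: 0.007
finger_force: 3.3
```

```bash
python3 - <<'E'
from h import *
p,d=r.snapshot("side");W=cloud("side",d)
for u,v in((235,219),(235,217),(234,214),(148,230),(190,242)):print(W[v-1:v+2,u-1:u+2].reshape(-1,3)[[0,4,8]].round(3).tolist())
s=r.get_state();print(s["tool_pos"].round(4),s["contact_force"].round(2),s["moment"].round(2))
E
python3 look.py 4
```

```text
[[0.523, -0.114, 0.121], [0.524, -0.119, 0.123], [0.526, -0.118, 0.119]]
[[0.523, -0.115, 0.127], [0.524, -0.119, 0.128], [0.526, -0.117, 0.123]]
[[0.522, -0.11, 0.131], [0.523, -0.113, 0.131], [0.524, -0.119, 0.133]]
[[0.36, -0.119, 0.131], [0.362, -0.118, 0.128], [0.363, -0.117, 0.124]]
[[0.436, -0.094, 0.065], [0.438, -0.091, 0.06], [0.439, -0.091, 0.056]]
[ 0.4464 -0.0834  0.0542] [-7.14 -1.38 -1.3 ] [-0.12  1.19 -0.05]
size 200.31886291503906 160.5032196044922 centre [550.8  -4.9] yaw -2.95 | in frame x,y,yaw [-74.7  -0.6] -4.75
5.25 [ 0.4464 -0.0834  0.0542] [-7.45 -0.41 -1.39]
```

Request:
step_arm:
  series:
    - [1, -0.5, 0.1, 0, 0, 0, 1]
    - [1, -0.5, 0.1, 0, 0, 0, 1]
    - [1, -0.5, 0.1, 0, 0, 0, 1]
    - [1, -0.5, 0.1, 0, 0, 0, 1]
    - [1, -0.5, 0.1, 0, 0, 0, 1]
    - [1, -0.5, 0.1, 0, 0, 0, 1]
    - [1, -0.5, 0.1, 0, 0, 0, 1]
    - [1, -0.5, 0.1, 0, 0, 0, 1]

```text
clock: 6.05
tool_pos: [0.4541, -0.0877, 0.0547]
eef_rot: [0.71, 0.705, -0.005, -0.002]
contact_force: [-6.6, -2.5, -3.6]
opening: 0.004
finger_force: 3.1
```

```bash
python3 look.py 5
```

```text
size 198.24554443359375 160.80401611328125 centre [554.5  -4.6] yaw -0.3 | in frame x,y,yaw [-71.1  -0.3] -2.1
6.1 [ 0.4544 -0.0878  0.0547] [-7.3  -1.39 -3.21]
```

Request:
step_arm:
  series:
    - [1.5, -0.7, 0.1, 0, 0, 0, 1]
    - [1.5, -0.7, 0.1, 0, 0, 0, 1]
    - [1.5, -0.7, 0.1, 0, 0, 0, 1]
    - [1.5, -0.7, 0.1, 0, 0, 0, 1]
    - [1.5, -0.7, 0.1, 0, 0, 0, 1]
    - [1.5, -0.7, 0.1, 0, 0, 0, 1]
    - [1.5, -0.7, 0, 0, 0, 0, 1]
    - [1.5, -0.7, 0, 0, 0, 0, 1]
    - [1, 0, 0, 0, 0, 0, 1]
    - [0, 0, 0, 0, 0, 0, 1]

```text
clock: 7.1
tool_pos: [0.4665, -0.0939, 0.0552]
eef_rot: [0.71, 0.705, -0.006, -0.002]
contact_force: [-6.8, -2.0, -2.4]
opening: 0.007
finger_force: 4.7
```

```bash
cat >> look.py <<'E'
t=np.radians(yaw);X=np.array([np.cos(t),np.sin(t)]);Y=np.array([-X[1],X[0]])
for n,s in(("L",1),("R",-1)):print(n,(np.array(c)-80*X+84*s*Y).round(1))
print("button",(np.array(c)+22*X+66*Y).round(1))
E
python3 look.py 6
```

```text
size 160.7012481689453 200.20558166503906 centre [560.8  -6. ] yaw 4.07 | in frame x,y,yaw [-64.8  -1.9] 2.27
7.15 [ 0.4664 -0.0939  0.0552] [-7.87 -1.6  -1.52]
L [475.1  72.1]
R [487.  -95.4]
button [578.1  61.4]
```

Request:
step_arm:
  series:
    - [-10, 0, 0, 0, 0, 0, 1]
    - [-16, 0, 0, 0, 0, 0, 1]
    - [0, 20, 0, 0, 0, 0, 1]
    - [0, 37, -1, 0, 0, 0, 1]
    - [0, 37, -1, 0, 0, 0, 1]
    - [0, 37, -1, 0, 0, 0, 1]
    - [0, 24, -1, 0, 0, 0, 1]
    - [0, 10, 0, 0, 0, 0, 1]
    - [4, 0, 0, 0, 0, 0, 1]
    - [0, 0, 0, 0, 0, 0, 1]

```text
clock: 8.15
tool_pos: [0.4504, 0.0717, 0.0522]
eef_rot: [0.71, 0.704, -0.002, 0.001]
contact_force: [-0.4, -0.5, 0.3]
opening: 0.003
finger_force: 0.0
```

Request:
step_arm:
  series:
    - [1, 0, 0, 0, 0, 0, 1]
    - [1, 0, 0, 0, 0, 0, 1]
    - [1, 0, 0, 0, 0, 0, 1]
    - [1, 0, 0.5, 0, 0, 0, 1]
    - [1, 0, 0.5, 0, 0, 0, 1]
    - [1, 0.3, 0.5, 0, 0, 0, 1]
    - [1, 0.5, 0.5, 0, 0, 0, 1]
    - [1, 0.5, 0.5, 0, 0, 0, 1]
    - [1, 0.5, 0, 0, 0, 0, 1]
    - [1.5, 0.7, 0, 0, 0, 0, 1]
    - [1.5, 0.7, 0, 0, 0, 0, 1]
    - [1.5, 0.7, 0, 0, 0, 0, 1]
    - [1.5, 0.7, 0, 0, 0, 0, 1]
    - [1.5, 0.7, 0, 0, 0, 0, 1]
    - [1.5, 0.7, 0, 0, 0, 0, 1]

```text
clock: 9.65
tool_pos: [0.4639, 0.0793, 0.0541]
eef_rot: [0.708, 0.706, -0.004, -0.002]
contact_force: [-7.3, 0.5, -1.1]
opening: 0.008
finger_force: 3.8
```

```bash
python3 look.py 7
```

```text
size 50.21071243286133 179.9666748046875 centre [619.7   5.5] yaw 2.41 | in frame x,y,yaw [-5.6  7.7] 0.61
9.7 [0.4643 0.0795 0.0541] [-6.99  1.06 -2.  ]
L [536.2  86.1]
R [543.3 -81.7]
button [638.9  72.4]
```

```bash
python3 - <<'E'
s=open('h.py').read()
s=s.replace("k=1+np.argmax(s[1:,4]); P=W[l==k][:,:2]","ks=[k for k in range(1,n) if s[k,4]>60]; M=np.isin(l,ks)&(p.min(-1)>120); P=W[M][:,:2]")
s=s.replace("W[l==k][:,2]","W[M][:,2]")
open('h.py','w').write(s)
E
```

Request:
step_arm:
  series:
    - [1.5, 0.7, 0, 0, 0, 0, 1]
    - [1.5, 0.7, 0, 0, 0, 0, 1]
    - [1.5, 0.7, 0, 0, 0, 0, 1]
    - [1.5, 0.7, 0, 0, 0, 0, 1]
    - [1.5, 0.7, 0, 0, 0, 0, 1]
    - [1, 0.7, 0, 0, 0, 0, 1]

```text
clock: 10.3
tool_pos: [0.472, 0.0835, 0.0541]
eef_rot: [0.709, 0.706, -0.004, -0.002]
contact_force: [-7.9, -0.1, -0.6]
opening: 0.005
finger_force: 4.2
```

```bash
python3 look.py 8
```

```text
size 161.79461669921875 57.26994323730469 centre [621.7  11.9] yaw -0.25 | in frame x,y,yaw [-3.3 14. ] -2.05
10.35 [0.4722 0.0836 0.0541] [-7.36  1.03 -0.5 ]
L [542.1  96.2]
R [541.4 -71.8]
button [644.   77.8]
```

Request:
step_arm:
  series:
    - [-8, 0, 0, 0, 0, 0, 1]
    - [-14, 0, -1, 0, 0, 0, 1]
    - [0, -20, -1, 0, 0, 0, 1]
    - [0, -37, 0, 0, 0, 0, 1]
    - [0, -37, 0, 0, 0, 0, 1]
    - [0, -37, 0, 0, 0, 0, 1]
    - [0, -30, 0, 0, 0, 0, 1]
    - [0, -10, 0, 0, 0, 0, 1]
    - [4, 0, 0, 0, 0, 0, 1]
    - [4, 0, 0, 0, 0, 0, 1]
    - [0, 0, 0, 0, 0, 0, 1]

```text
clock: 11.45
tool_pos: [0.4636, -0.0847, 0.0529]
eef_rot: [0.708, 0.706, 0.0, 0.0]
contact_force: [-0.3, 0.1, -0.3]
opening: 0.004
finger_force: 0.0
```

```bash
python3 look.py 9
```

```text
size 199.98696899414062 147.72608947753906 centre [574.3  -5.6] yaw -2.59 | in frame x,y,yaw [-51.3  -2. ] -4.39
11.5 [ 0.463  -0.085   0.0528] [ 0.14 -0.8   0.47]
L [498.1  81.9]
R [490.5 -85.9]
button [599.2  59.3]
```

```bash
cat > look2.py <<'E'
from h import *
import sys
if len(sys.argv)>2: p=cv2.imread(f"pics/t_{sys.argv[1]}.png");d=np.load(f"d_{sys.argv[1]}.npy")
else:
    p,d=r.snapshot("top");cv2.imwrite(f"pics/t_{sys.argv[1]}.png",p);np.save(f"d_{sys.argv[1]}.npy",d)
W=cloud("top",d);_,P,_=unit(p,W);P=P*1000
b=np.floor(P[:,1]/4)
E=np.array([P[b==k][np.argmax(P[b==k][:,0])] for k in np.unique(b)])
E=E[E[:,0]>np.median(E[:,0])-15]
for _ in range(3):
    vx,vy,x0,y0=cv2.fitLine(E.astype(np.float32),cv2.DIST_HUBER,0,.01,.01).ravel()
    if vy<0:vx,vy=-vx,-vy
    res=(E-[x0,y0])@np.array([vy,-vx]);E=E[abs(res)<4]
yaw=np.arctan2(-vx,vy);X=np.array([np.cos(yaw),np.sin(yaw)]);Y=np.array([-X[1],X[0]])
back=np.array([x0,y0])@X
Q=P[(P@X>back-60)&(P@X<back-5)]@Y
lo,hi=np.percentile(Q,[.3,99.7])
c=(back-80)*X+(lo+hi)/2*Y
f=np.radians(1.8);F=np.array([[np.cos(f),np.sin(f)],[-np.sin(f),np.cos(f)]])
q=F@(c-[625.5,-2])
print("width",round(hi-lo,1),"centre",c.round(1),"frame x,y,yaw",q.round(1),np.degrees(yaw-f).round(2))
for n,s in(("L",1),("R",-1)):print(n,(c-80*X+84*s*Y).round(1),"back corner frame",(F@(c+80*X+100*s*Y-[625.5,-2])).round(1))
s=r.get_state();print(s["clock"],s["tool_pos"].round(4),s["contact_force"].round(2),"btn",(c+22*X+66*Y).round(1))
E
python3 look2.py 10
```

```text
width 198.4 centre [566.3  -5. ] frame x,y,yaw [-59.3  -1.1] -4.5
L [490.3  82.7] back corner frame [28.3 92.3]
R [482.4 -85.1] back corner frame [  12.6 -107.1]
11.55 [ 0.4625 -0.0854  0.0527] [0.22 0.7  0.14] btn [591.3  59.9]
```

Request:
step_arm:
  series:
    - [1, 0, 0.5, 0, 0, 0, 1]
    - [1, 0, 0.5, 0, 0, 0, 1]
    - [1, 0, 0.5, 0, 0, 0, 1]
    - [1, 0, 0.5, 0, 0, 0, 1]
    - [1, -0.3, 0.5, 0, 0, 0, 1]
    - [1.5, -0.7, 0, 0, 0, 0, 1]
    - [1.5, -0.7, 0, 0, 0, 0, 1]
    - [1.5, -0.7, 0, 0, 0, 0, 1]
    - [1.5, -0.7, 0, 0, 0, 0, 1]
    - [1.5, -0.7, 0, 0, 0, 0, 1]
    - [1.5, -0.7, 0, 0, 0, 0, 1]
    - [1.5, -0.7, 0, 0, 0, 0, 1]
    - [1.5, -0.7, 0, 0, 0, 0, 1]
    - [1.5, -0.7, 0, 0, 0, 0, 1]
    - [1.5, -0.7, 0, 0, 0, 0, 1]
    - [1.5, -0.7, 0, 0, 0, 0, 1]

```text
clock: 13.15
tool_pos: [0.4783, -0.0961, 0.0546]
eef_rot: [0.709, 0.705, -0.005, -0.002]
contact_force: [-9.6, 1.5, 3.3]
opening: 0.006
finger_force: 5.0
```

```bash
python3 look2.py 11
```

```text
width 198.9 centre [571.9  -6.2] frame x,y,yaw [-53.8  -2.5] 0.89
L [488.  74.] back corner frame [24.7 98.8]
R [495.9 -93.8] back corner frame [  27.8 -101.2]
13.2 [ 0.4787 -0.0963  0.0546] [-9.42  1.23  2.95] btn [590.7  60.8]
```

Request:
step_arm:
  series:
    - [1.5, -0.7, 0.2, 0, 0, 0, 1]
    - [1.5, -0.7, 0.2, 0, 0, 0, 1]
    - [1.5, -0.7, 0.2, 0, 0, 0, 1]
    - [1, -0.4, 0, 0, 0, 0, 1]
    - [-10, 0, 0, 0, 0, 0, 1]
    - [-20, 0, 0, 0, 0, 0, 1]
    - [-2, 20, -1, 0, 0, 0, 1]
    - [0, 37, -1, 0, 0, 0, 1]
    - [0, 37, -1, 0, 0, 0, 1]
    - [0, 37, 0, 0, 0, 0, 1]
    - [0, 27, 0, 0, 0, 0, 1]
    - [0, 12, 0, 0, 0, 0, 1]
    - [3, 0, 0, 0, 0, 0, 1]
    - [2, 0, 0, 0, 0, 0, 1]
    - [0, 0, 0, 0, 0, 0, 1]

```text
clock: 14.7
tool_pos: [0.4626, 0.0699, 0.0528]
eef_rot: [0.71, 0.704, -0.002, 0.001]
contact_force: [-0.1, 0.8, 0.9]
opening: 0.004
finger_force: 0.0
```

```bash
python3 look2.py 12
```

```text
width 196.8 centre [575.   -6.2] frame x,y,yaw [-50.6  -2.6] 3.47
L [487.6  70.1] back corner frame [ 23.2 102.1]
R [503.1 -97.2] back corner frame [ 35.3 -97.6]
14.75 [0.4623 0.07   0.0527] [-0.09 -0.78 -0.29] btn [590.9  61.6]
```

Request:
step_arm:
  series:
    - [1, 0, 0, 0, 0, 0, 1]
    - [1, 0, 0, 0, 0, 0, 1]
    - [1, 0, 0, 0, 0, 0, 1]
    - [1, 0, 0, 0, 0, 0, 1]
    - [1, 0, 0.5, 0, 0, 0, 1]
    - [1, 0, 0.5, 0, 0, 0, 1]
    - [1, 0.3, 0.5, 0, 0, 0, 1]
    - [1, 0.5, 0.5, 0, 0, 0, 1]
    - [1, 0.5, 0.5, 0, 0, 0, 1]
    - [1.5, 0.7, 0, 0, 0, 0, 1]
    - [1.5, 0.7, 0, 0, 0, 0, 1]
    - [1.5, 0.7, 0, 0, 0, 0, 1]
    - [1.5, 0.7, 0, 0, 0, 0, 1]
    - [1.5, 0.7, 0, 0, 0, 0, 1]
    - [1.5, 0.7, 0, 0, 0, 0, 1]
    - [1.5, 0.7, 0, 0, 0, 0, 1]
    - [1.5, 0.7, 0, 0, 0, 0, 1]
    - [1.5, 0.7, 0, 0, 0, 0, 1]
    - [1.5, 0.7, 0, 0, 0, 0, 1]

```text
clock: 16.65
tool_pos: [0.482, 0.0803, 0.0547]
eef_rot: [0.708, 0.706, -0.004, -0.002]
contact_force: [-8.5, 0.3, 0.8]
opening: 0.011
finger_force: 4.4
```

```bash
python3 look2.py 13
```

```text
width 195.8 centre [580.5  -5.2] frame x,y,yaw [-45.1  -1.8] -1.0
L [499.3  77.7] back corner frame [36.6 96.8]
R [501.6 -90.3] back corner frame [  33.1 -103.1]
16.7 [0.4824 0.0805 0.0548] [-8.42  0.18 -0.44] btn [601.5  61.1]
```

Request:
step_arm:
  series:
    - [1.5, 0.7, 0, 0, 0, 0, 1]
    - [1.5, 0.7, 0, 0, 0, 0, 1]
    - [1.5, 0.7, 0, 0, 0, 0, 1]
    - [0.5, 0.3, 0, 0, 0, 0, 1]
    - [-10, 0, 0, 0, 0, 0, 1]
    - [-16, 0, 0, 0, 0, 0, 1]
    - [0, -20, -1, 0, 0, 0, 1]
    - [0, -37, -1, 0, 0, 0, 1]
    - [0, -37, -1, 0, 0, 0, 1]
    - [0, -37, 0, 0, 0, 0, 1]
    - [0, -27, 0, 0, 0, 0, 1]
    - [0, -12, 0, 0, 0, 0, 1]
    - [6, 0, 0, 0, 0, 0, 1]
    - [3, 0, 0, 0, 0, 0, 1]
    - [0, 0, 0, 0, 0, 0, 1]

```text
clock: 18.2
tool_pos: [0.4756, -0.0853, 0.0525]
eef_rot: [0.708, 0.706, 0.0, 0.0]
contact_force: [-0.7, -0.2, -0.3]
opening: 0.003
finger_force: 0.0
```

```bash
python3 look2.py 14
```

```text
width 198.5 centre [582.7  -5.9] frame x,y,yaw [-42.9  -2.5] -3.19
L [504.7  80. ] back corner frame [42.5 92.9]
R [500.6 -87.9] back corner frame [  31.4 -106.8]
18.25 [ 0.4749 -0.0854  0.0524] [-0.68 -0.31  0.07] btn [606.2  59.6]
```

Request:
step_arm:
  series:
    - [1, 0, 0, 0, 0, 0, 1]
    - [1, 0, 0, 0, 0, 0, 1]
    - [1, 0, 0, 0, 0, 0, 1]
    - [1, 0, 0, 0, 0, 0, 1]
    - [1, 0, 0.5, 0, 0, 0, 1]
    - [1, 0, 0.5, 0, 0, 0, 1]
    - [1, 0, 0.5, 0, 0, 0, 1]
    - [1, 0, 0.5, 0, 0, 0, 1]
    - [1, -0.3, 0.5, 0, 0, 0, 1]
    - [1.5, -0.5, 0, 0, 0, 0, 1]
    - [1.5, -0.5, 0, 0, 0, 0, 1]
    - [1.5, -0.5, 0, 0, 0, 0, 1]
    - [1.5, -0.5, 0, 0, 0, 0, 1]
    - [1.5, -0.5, 0, 0, 0, 0, 1]
    - [1.5, -0.5, 0, 0, 0, 0, 1]
    - [1.5, -0.5, 0, 0, 0, 0, 1]
    - [1.5, -0.5, 0, 0, 0, 0, 1]
    - [1.5, -0.5, 0, 0, 0, 0, 1]

```text
clock: 20.05
tool_pos: [0.4896, -0.0923, 0.0544]
eef_rot: [0.709, 0.706, -0.006, -0.003]
contact_force: [-12.9, 1.1, 9.5]
opening: 0.006
finger_force: 6.8
```

```bash
python3 look2.py 15
```

```text
width 199.0 centre [585.4  -6.8] frame x,y,yaw [-40.2  -3.5] -0.9
L [504.1  76. ] back corner frame [41.3 95.2]
R [506.7 -92. ] back corner frame [  38.2 -104.8]
20.1 [ 0.4899 -0.0925  0.0543] [-11.83   1.46   7.72] btn [606.4  59.6]
```

Request:
step_arm:
  series:
    - [0, 0, 1, 0, 0, 0, 1]
    - [0.5, 0, 1, 0, 0, 0, 1]
    - [1, -0.3, 0.5, 0, 0, 0, 1]
    - [1, -0.4, 0, 0, 0, 0, 1]
    - [1, -0.4, 0, 0, 0, 0, 1]
    - [1, -0.4, 0, 0, 0, 0, 1]
    - [1, -0.4, 0, 0, 0, 0, 1]
    - [1, -0.4, 0, 0, 0, 0, 1]

```text
clock: 20.9
tool_pos: [0.4974, -0.096, 0.0561]
eef_rot: [0.709, 0.705, -0.006, -0.002]
contact_force: [-8.9, -0.6, -0.9]
opening: 0.005
finger_force: 4.2
```

```bash
python3 look2.py 16
```

```text
width 197.2 centre [589.3  -7.7] frame x,y,yaw [-36.4  -4.5] 2.33
L [503.4  70.3] back corner frame [39.5 98.6]
R [515.5 -97.2] back corner frame [  47.6 -101.2]
20.95 [ 0.4977 -0.0961  0.0561] [-7.86 -1.69 -0.81] btn [606.4  59.7]
```

Request:
step_arm:
  series:
    - [-10, 0, 0, 0, 0, 0, 1]
    - [-18, 0, 0, 0, 0, 0, 1]
    - [-2, 20, -1, 0, 0, 0, 1]
    - [0, 37, -1, 0, 0, 0, 1]
    - [0, 37, -1, 0, 0, 0, 1]
    - [0, 37, 0, 0, 0, 0, 1]
    - [0, 26, 0, 0, 0, 0, 1]
    - [0, 10, 0, 0, 0, 0, 1]
    - [6, 0, 0, 0, 0, 0, 1]
    - [2, 0, 0, 0, 0, 0, 1]
    - [1, 0, 0, 0, 0, 0, 1]
    - [1, 0, 0, 0, 0, 0, 1]
    - [1, 0, 0, 0, 0, 0, 1]

```text
clock: 22.25
tool_pos: [0.484, 0.0716, 0.0542]
eef_rot: [0.71, 0.705, -0.002, 0.0]
contact_force: [-0.6, -0.6, 0.7]
opening: 0.003
finger_force: 0.0
```

```bash
python3 look2.py 17
```

```text
width 197.1 centre [589.1  -7.9] frame x,y,yaw [-36.6  -4.7] 2.45
L [503.1  70. ] back corner frame [39.  98.6]
R [515.5 -97.6] back corner frame [  47.6 -101.2]
22.3 [0.4842 0.072  0.0543] [ 0.35 -0.4  -0.26] btn [606.1  59.6]
```

Request:
step_arm:
  series:
    - [1, 0, 0, 0, 0, 0, 1]
    - [1, 0, 0, 0, 0, 0, 1]
    - [1, 0, 0.5, 0, 0, 0, 1]
    - [1, 0.2, 0.5, 0, 0, 0, 1]
    - [1, 0.5, 0.5, 0, 0, 0, 1]
    - [1, 0.7, 0.5, 0, 0, 0, 1]
    - [1.2, 0.8, 0.2, 0, 0, 0, 1]
    - [1.2, 0.8, 0, 0, 0, 0, 1]
    - [1.2, 0.8, 0, 0, 0, 0, 1]
    - [1.2, 0.8, 0, 0, 0, 0, 1]
    - [1.2, 0.8, 0, 0, 0, 0, 1]
    - [1.2, 0.8, 0, 0, 0, 0, 1]
    - [1.2, 0.8, 0, 0, 0, 0, 1]
    - [1.2, 0.8, 0, 0, 0, 0, 1]

```text
clock: 23.7
tool_pos: [0.4964, 0.0799, 0.0556]
eef_rot: [0.709, 0.706, -0.004, -0.001]
contact_force: [-6.3, -0.0, -2.8]
opening: 0.006
finger_force: 3.3
```

```bash
python3 look2.py 18
```

```text
width 198.6 centre [593.9  -6.8] frame x,y,yaw [-31.7  -3.8] -1.9
L [514.1  77.4] back corner frame [51.6 93.5]
R [513.8 -90.6] back corner frame [  44.9 -106.4]
23.75 [0.4967 0.0801 0.0556] [-5.3  -0.16 -2.87] btn [616.   59.2]
```

Request:
step_arm:
  series:
    - [-8, 0, 0, 0, 0, 0, 1]
    - [-11, 0, 0, 0, 0, 0, 1]
    - [0, -20, -1, 0, 0, 0, 1]
    - [0, -37, -1, 0, 0, 0, 1]
    - [0, -37, 0, 0, 0, 0, 1]
    - [0, -37, 0, 0, 0, 0, 1]
    - [0, -27, 0, 0, 0, 0, 1]
    - [0, -12, 0, 0, 0, 0, 1]
    - [5, 0, 0, 0, 0, 0, 1]
    - [3, 0, 0, 0, 0, 0, 1]
    - [1, 0, 0, 0, 0, 0, 1]
    - [1, 0, 0, 0, 0, 0, 1]
    - [1, 0, 0, 0, 0, 0, 1]
    - [1, 0, 0.5, 0, 0, 0, 1]
    - [1, 0, 0.5, 0, 0, 0, 1]
    - [1, 0, 0.5, 0, 0, 0, 1]
    - [1, 0, 0.5, 0, 0, 0, 1]

```text
clock: 25.45
tool_pos: [0.4956, -0.0894, 0.0565]
eef_rot: [0.709, 0.705, -0.001, 0.0]
contact_force: [0.2, 1.0, -0.6]
opening: 0.005
finger_force: 0.0
```

```bash
python3 look2.py 19
```

```text
width 199.1 centre [594.1  -6.4] frame x,y,yaw [-31.5  -3.4] -1.96
L [514.3  77.8] back corner frame [51.8 93.8]
R [513.9 -90.1] back corner frame [  45.  -106.1]
25.5 [ 0.4959 -0.0894  0.0566] [1.19 0.36 0.05] btn [616.3  59.6]
```

Request:
step_arm:
  series:
    - [1, 0, 0, 0, 0, 0, 1]
    - [1, 0, 0, 0, 0, 0, 1]
    - [1, 0, 0.5, 0, 0, 0, 1]
    - [1, 0, 0.5, 0, 0, 0, 1]
    - [1, 0, 0.5, 0, 0, 0, 1]
    - [1, -0.3, 0.5, 0, 0, 0, 1]
    - [1.2, -0.4, 0.2, 0, 0, 0, 1]
    - [1.2, -0.4, 0, 0, 0, 0, 1]
    - [1.2, -0.4, 0, 0, 0, 0, 1]
    - [1.2, -0.4, 0, 0, 0, 0, 1]
    - [1.2, -0.4, 0, 0, 0, 0, 1]
    - [1.2, -0.4, 0, 0, 0, 0, 1]
    - [1.2, -0.4, 0, 0, 0, 0, 1]
    - [1.2, -0.4, 0, 0, 0, 0, 1]

```text
clock: 26.9
tool_pos: [0.5056, -0.0946, 0.0574]
eef_rot: [0.709, 0.705, -0.006, -0.002]
contact_force: [-9.6, -2.0, 0.2]
opening: 0.006
finger_force: 4.6
```

```bash
python3 look2.py 20
```

```text
width 197.3 centre [598.6  -6.9] frame x,y,yaw [-27.   -4.1] 1.32
L [514.2  72.6] back corner frame [50.6 97.7]
R [523.3 -95.2] back corner frame [  55.3 -102.2]
26.95 [ 0.5059 -0.0947  0.0574] [-7.64 -0.92 -0.07] btn [617.   60.2]
```

Request:
step_arm:
  series:
    - [1.2, -0.4, 0, 0, 0, 0, 1]
    - [1.2, -0.4, 0, 0, 0, 0, 1]
    - [-10, 0, 0, 0, 0, 0, 1]
    - [-18, 0, 0, 0, 0, 0, 1]
    - [-1, 20, -1, 0, 0, 0, 1]
    - [0, 37, -1, 0, 0, 0, 1]
    - [0, 37, -1, 0, 0, 0, 1]
    - [0, 37, 0, 0, 0, 0, 1]
    - [0, 26, 0, 0, 0, 0, 1]
    - [0, 11, 0, 0, 0, 0, 1]
    - [5, 0, 0, 0, 0, 0, 1]
    - [2, 0, 0, 0, 0, 0, 1]
    - [1, 0, 0, 0, 0, 0, 1]
    - [1, 0, 0, 0, 0, 0, 1]
    - [1, 0, 0, 0, 0, 0, 1]
    - [1, 0, 0, 0, 0, 0, 1]

```text
clock: 28.55
tool_pos: [0.4956, 0.0737, 0.0557]
eef_rot: [0.709, 0.705, -0.002, 0.0]
contact_force: [-0.4, -0.7, 0.8]
opening: 0.005
finger_force: 0.3
```

```bash
python3 look2.py 21
```

```text
width 198.5 centre [599.6  -6.2] frame x,y,yaw [-26.   -3.4] 2.25
L [513.9  71.9] back corner frame [50.  99.7]
R [525.8 -95.6] back corner frame [  57.9 -100.2]
28.6 [0.4956 0.0737 0.0556] [ 0.13 -0.23 -0.41] btn [616.9  61.2]
```

Request:
step_arm:
  series:
    - [1, 0, 0, 0, 0, 0, 1]
    - [1, 0, 0.5, 0, 0, 0, 1]
    - [1, 0.2, 0.5, 0, 0, 0, 1]
    - [1, 0.5, 0.5, 0, 0, 0, 1]
    - [1, 0.7, 0.5, 0, 0, 0, 1]
    - [1.2, 0.8, 0.2, 0, 0, 0, 1]
    - [1.2, 0.8, 0, 0, 0, 0, 1]
    - [1.2, 0.8, 0, 0, 0, 0, 1]
    - [1.2, 0.8, 0, 0, 0, 0, 1]
    - [1.2, 0.8, 0, 0, 0, 0, 1]
    - [1.2, 0.8, 0, 0, 0, 0, 1]
    - [1.2, 0.8, 0, 0, 0, 0, 1]
    - [1.2, 0.8, 0, 0, 0, 0, 1]
    - [1.2, 0.8, 0, 0, 0, 0, 1]

```text
clock: 30.0
tool_pos: [0.5081, 0.0822, 0.057]
eef_rot: [0.709, 0.705, -0.004, -0.001]
contact_force: [-7.0, -0.7, -1.9]
opening: 0.002
finger_force: 3.1
```

```bash
python3 look2.py 22
```

```text
width 196.4 centre [604.7  -4.3] frame x,y,yaw [-20.9  -1.7] -2.64
L [525.9  80.8] back corner frame [63.6 94.5]
R [523.5 -87.1] back corner frame [  54.4 -105.2]
30.05 [0.5085 0.0824 0.057 ] [-5.75 -0.83 -2.91] btn [627.7  61.3]
```

Request:
step_arm:
  series:
    - [-8, 0, 0, 0, 0, 0, 1]
    - [-12, 0, 0, 0, 0, 0, 1]
    - [0, -20, -1, 0, 0, 0, 1]
    - [0, -37, -1, 0, 0, 0, 1]
    - [0, -37, 0, 0, 0, 0, 1]
    - [0, -37, 0, 0, 0, 0, 1]
    - [0, -27, 0, 0, 0, 0, 1]
    - [0, -12, 0, 0, 0, 0, 1]
    - [5, 0, 0, 0, 0, 0, 1]
    - [3, 0, 0, 0, 0, 0, 1]
    - [1, 0, 0, 0, 0, 0, 1]
    - [1, 0, 0, 0, 0, 0, 1]
    - [1, 0, 0, 0, 0, 0, 1]
    - [1, 0, 0.5, 0, 0, 0, 1]
    - [1, 0, 0.5, 0, 0, 0, 1]

```text
clock: 31.55
tool_pos: [0.5044, -0.0868, 0.0569]
eef_rot: [0.709, 0.705, -0.001, 0.0]
contact_force: [0.2, 0.6, -0.1]
opening: 0.003
finger_force: 0.0
```

```bash
python3 look2.py 23
```

```text
width 197.1 centre [605.   -3.9] frame x,y,yaw [-20.5  -1.3] -2.97
L [526.7  81.7] back corner frame [64.5 94.5]
R [523.3 -86.2] back corner frame [  54.2 -105.3]
31.6 [ 0.5046 -0.0869  0.057 ] [ 0.82  0.01 -0.69] btn [628.4  61.6]
```

Request:
step_arm:
  series:
    - [1, 0, 0, 0, 0, 0, 1]
    - [1, 0, 0, 0, 0, 0, 1]
    - [1, 0, 0.5, 0, 0, 0, 1]
    - [1, 0, 0.5, 0, 0, 0, 1]
    - [1, 0, 0.5, 0, 0, 0, 1]
    - [1, -0.3, 0.5, 0, 0, 0, 1]
    - [1.2, -0.5, 0.2, 0, 0, 0, 1]
    - [1.2, -0.5, 0, 0, 0, 0, 1]
    - [1.2, -0.5, 0, 0, 0, 0, 1]
    - [1.2, -0.5, 0, 0, 0, 0, 1]
    - [1.2, -0.5, 0, 0, 0, 0, 1]
    - [1.2, -0.5, 0, 0, 0, 0, 1]
    - [1.2, -0.5, 0, 0, 0, 0, 1]
    - [1.2, -0.5, 0, 0, 0, 0, 1]
    - [1.2, -0.5, 0, 0, 0, 0, 1]

```text
clock: 33.1
tool_pos: [0.5164, -0.0932, 0.058]
eef_rot: [0.709, 0.705, -0.006, -0.002]
contact_force: [-8.8, -0.4, -0.5]
opening: 0.005
finger_force: 4.3
```

```bash
python3 look2.py 24
```

```text
width 196.9 centre [609.5  -6.4] frame x,y,yaw [-16.1  -3.9] 1.37
L [525.   73.1] back corner frame [61.4 98. ]
R [534.3 -94.7] back corner frame [  66.2 -101.9]
33.15 [ 0.5167 -0.0934  0.058 ] [-8.21 -1.21 -0.64] btn [627.8  60.7]
```

Request:
step_arm:
  series:
    - [-10, 0, 0, 0, 0, 0, 1]
    - [-18, 0, 0, 0, 0, 0, 1]
    - [0, 20, -1, 0, 0, 0, 1]
    - [0, 37, -1, 0, 0, 0, 1]
    - [0, 37, -1, 0, 0, 0, 1]
    - [0, 37, 0, 0, 0, 0, 1]
    - [0, 26, 0, 0, 0, 0, 1]
    - [0, 11, 0, 0, 0, 0, 1]
    - [5, 0, 0, 0, 0, 0, 1]
    - [3, 0, 0, 0, 0, 0, 1]
    - [1, 0, 0, 0, 0, 0, 1]
    - [1, 0, 0, 0, 0, 0, 1]
    - [1, 0, 0, 0, 0, 0, 1]
    - [1, 0, 0, 0, 0, 0, 1]

```text
clock: 34.55
tool_pos: [0.5052, 0.0755, 0.056]
eef_rot: [0.709, 0.705, -0.002, 0.0]
contact_force: [0.1, 0.4, -0.7]
opening: 0.001
finger_force: 0.0
```

```bash
python3 look2.py 25
```

```text
width 196.7 centre [609.5  -6.7] frame x,y,yaw [-16.1  -4.2] 1.78
L [524.4  72.1] back corner frame [60.8 98.2]
R [534.9 -95.6] back corner frame [  66.9 -101.7]
34.6 [0.5054 0.0757 0.0561] [-0.1  -0.52 -0.68] btn [627.4  60.5]
```

Request:
step_arm:
  series:
    - [1, 0, 0, 0, 0, 0, 1]
    - [1, 0, 0.5, 0, 0, 0, 1]
    - [1, 0, 0.5, 0, 0, 0, 1]
    - [1, 0.3, 0.5, 0, 0, 0, 1]
    - [1, 0.6, 0.5, 0, 0, 0, 1]
    - [1, 0.7, 0.2, 0, 0, 0, 1]
    - [1, 0.7, 0, 0, 0, 0, 1]
    - [1, 0.7, 0, 0, 0, 0, 1]
    - [1, 0.7, 0, 0, 0, 0, 1]
    - [1, 0.7, 0, 0, 0, 0, 1]
    - [1, 0.7, 0, 0, 0, 0, 1]
    - [1, 0.7, 0, 0, 0, 0, 1]
    - [1, 0.7, 0, 0, 0, 0, 1]

```text
clock: 35.9
tool_pos: [0.5152, 0.0814, 0.0574]
eef_rot: [0.709, 0.705, -0.004, -0.001]
contact_force: [-6.5, -1.6, -2.6]
opening: 0.002
finger_force: 2.9
```

```bash
python3 look2.py 26
```

```text
width 197.1 centre [612.7  -5. ] frame x,y,yaw [-12.9  -2.6] -1.6
L [532.4  78.7] back corner frame [69.8 95.1]
R [533.  -89.3] back corner frame [  64.3 -104.8]
35.95 [0.5154 0.0816 0.0574] [-5.25 -1.14 -3.87] btn [634.4  61. ]
```

Request:
step_arm:
  series:
    - [-8, 0, 0, 0, 0, 0, 1]
    - [-10, 0, 0, 0, 0, 0, 1]
    - [0, -20, -1, 0, 0, 0, 1]
    - [0, -37, -1, 0, 0, 0, 1]
    - [0, -37, 0, 0, 0, 0, 1]
    - [0, -37, 0, 0, 0, 0, 1]
    - [0, -27, 0, 0, 0, 0, 1]
    - [0, -13, 0, 0, 0, 0, 1]
    - [6, 0, 0, 0, 0, 0, 1]
    - [3, 0, 0, 0, 0, 0, 1]
    - [1, 0, 0, 0, 0, 0, 1]
    - [1, 0, 0, 0, 0, 0, 1]
    - [1, 0, 0.5, 0, 0, 0, 1]
    - [1, 0, 0.5, 0, 0, 0, 1]
    - [1, 0, 0.5, 0, 0, 0, 1]
    - [1, 0, 0.5, 0, 0, 0, 1]
    - [1, 0, 0.5, 0, 0, 0, 1]
    - [1, -0.3, 0, 0, 0, 0, 1]
    - [1, -0.4, 0, 0, 0, 0, 1]

```text
clock: 37.85
tool_pos: [0.5153, -0.0885, 0.0585]
eef_rot: [0.709, 0.706, -0.003, -0.002]
contact_force: [-8.7, 3.4, 5.7]
opening: 0.005
finger_force: 4.3
```

```bash
python3 look2.py 27
```

```text
width 198.0 centre [612.7  -4.4] frame x,y,yaw [-12.9  -2. ] -1.83
L [532.7  79.6] back corner frame [70.3 95.4]
R [532.7 -88.4] back corner frame [  63.9 -104.5]
37.9 [ 0.5153 -0.0885  0.0585] [-5.58  1.72  3.88] btn [634.7  61.6]
```

Request:
step_arm:
  series:
    - [1, -0.4, 0.5, 0, 0, 0, 1]
    - [1, -0.4, 0.5, 0, 0, 0, 1]
    - [1, -0.4, 0.3, 0, 0, 0, 1]
    - [1, -0.4, 0, 0, 0, 0, 1]
    - [1, -0.4, 0, 0, 0, 0, 1]
    - [1, -0.4, 0, 0, 0, 0, 1]
    - [1, -0.4, 0, 0, 0, 0, 1]
    - [1, -0.4, 0, 0, 0, 0, 1]
    - [1, -0.4, 0, 0, 0, 0, 1]
    - [1, -0.4, 0, 0, 0, 0, 1]

```text
clock: 38.9
tool_pos: [0.5211, -0.0928, 0.059]
eef_rot: [0.708, 0.706, -0.006, -0.004]
contact_force: [-14.1, 2.6, 5.3]
opening: 0.004
finger_force: 7.4
```

```bash
python3 look2.py 28
```

```text
width 198.0 centre [615.   -5.4] frame x,y,yaw [-10.6  -3. ] 0.08
L [532.3  76. ] back corner frame [69.2 97.1]
R [537.8 -92. ] back corner frame [  69.5 -102.9]
38.95 [ 0.5211 -0.0928  0.059 ] [-13.2    3.04   4.65] btn [634.8  61.3]
```

Request:
step_arm:
  series:
    - [0, 0, 0.7, 0, 0, 0, 1]
    - [0.3, 0, 0.7, 0, 0, 0, 1]
    - [0.5, 0, 0, 0, 0, 0, 1]
    - [0, 0, 0, 0, 0, 0, 1]

```text
clock: 39.35
tool_pos: [0.5219, -0.0938, 0.0597]
eef_rot: [0.709, 0.705, -0.007, -0.004]
contact_force: [-11.1, 1.3, -2.2]
opening: 0.009
finger_force: 5.3
```

```bash
python3 look2.py 29
```

```text
width 198.0 centre [615.2  -5.7] frame x,y,yaw [-10.4  -3.3] 0.36
L [532.1  75.3] back corner frame [68.9 97.2]
R [538.4 -92.6] back corner frame [  70.2 -102.8]
39.4 [ 0.5219 -0.0938  0.0597] [-10.92   0.6   -1.93] btn [634.7  61.1]
```

Request:
step_arm:
  series:
    - [1, -0.3, 0, 0, 0, 0, 1]
    - [1, -0.3, 0.2, 0, 0, 0, 1]
    - [1, -0.3, 0.2, 0, 0, 0, 1]
    - [0, 0, 0, 0, 0, 0, 1]

```text
clock: 39.8
tool_pos: [0.523, -0.095, 0.0597]
eef_rot: [0.709, 0.705, -0.009, -0.005]
contact_force: [-14.4, 0.8, -0.9]
opening: 0.006
finger_force: 6.9
```

```bash
python3 look2.py 30
```

```text
width 197.9 centre [616.1  -6.5] frame x,y,yaw [-9.5 -4.2] 1.31
L [531.7  73. ] back corner frame [68.2 97.6]
R [540.8 -94.7] back corner frame [  72.8 -102.4]
39.85 [ 0.523  -0.095   0.0597] [-13.85   1.68  -1.  ] btn [634.5  60.6]
```

Request:
step_arm:
  series:
    - [-6, 0, 0, 0, 0, 0, 1]
    - [-22, 0, 0, 0, 0, 0, 1]
    - [0, 20, -1, 0, 0, 0, 1]
    - [0, 37, -1, 0, 0, 0, 1]
    - [0, 37, -1, 0, 0, 0, 1]
    - [0, 37, -1, 0, 0, 0, 1]
    - [0, 27, 0, 0, 0, 0, 1]
    - [0, 12, 0, 0, 0, 0, 1]
    - [5, 0, 0, 0, 0, 0, 1]
    - [2, 0, 0, 0, 0, 0, 1]
    - [1, 0, 0, 0, 0, 0, 1]
    - [1, 0, 0, 0, 0, 0, 1]
    - [1, 0, 0.5, 0, 0, 0, 1]
    - [1, 0, 0.5, 0, 0, 0, 1]
    - [1, 0, 0.5, 0, 0, 0, 1]
    - [1, 0.2, 0.5, 0, 0, 0, 1]

```text
clock: 41.45
tool_pos: [0.5146, 0.0757, 0.0593]
eef_rot: [0.709, 0.705, -0.003, -0.001]
contact_force: [-5.9, 0.5, -3.0]
opening: 0.002
finger_force: 2.8
```

```bash
python3 look2.py 31
```

```text
width 198.5 centre [615.1  -6.1] frame x,y,yaw [-10.5  -3.7] 0.5
L [531.8  74.7] back corner frame [68.6 96.9]
R [538.5 -93.2] back corner frame [  70.3 -103.1]
41.5 [0.5147 0.076  0.0593] [-4.72 -0.6  -1.85] btn [634.4  60.8]
```

Request:
step_arm:
  series:
    - [1, 0.4, 0, 0, 0, 0, 1]
    - [1, 0.4, 0, 0, 0, 0, 1]
    - [1, 0.4, 0, 0, 0, 0, 1]
    - [1, 0.4, 0, 0, 0, 0, 1]
    - [0, 0, 0, 0, 0, 0, 1]

```text
clock: 42.0
tool_pos: [0.5164, 0.0775, 0.0592]
eef_rot: [0.708, 0.706, -0.005, -0.002]
contact_force: [-10.8, -0.2, 0.8]
opening: 0.007
finger_force: 5.1
```

```bash
python3 look2.py 32
```

```text
width 196.9 centre [615.9  -6. ] frame x,y,yaw [-9.7 -3.7] -0.78
L [534.4  76.6] back corner frame [71.6 95.2]
R [537.4 -91.4] back corner frame [  68.9 -104.8]
42.05 [0.5164 0.0775 0.0592] [-9.63 -0.47  1.27] btn [636.7  60.4]
```

Request:
step_arm:
  series:
    - [1, 0.3, 0.3, 0, 0, 0, 1]
    - [1, 0.3, 0.3, 0, 0, 0, 1]
    - [1, 0.3, 0.2, 0, 0, 0, 1]
    - [0, 0, 0, 0, 0, 0, 1]

```text
clock: 42.45
tool_pos: [0.5175, 0.0786, 0.0593]
eef_rot: [0.708, 0.706, -0.006, -0.003]
contact_force: [-13.4, 0.9, -1.8]
opening: 0.003
finger_force: 6.1
```

```bash
python3 look2.py 33
```

```text
width 196.7 centre [616.4  -6. ] frame x,y,yaw [-9.2 -3.7] -0.95
L [535.1  76.8] back corner frame [72.4 95. ]
R [537.6 -91.2] back corner frame [  69.1 -105. ]
42.5 [0.5175 0.0786 0.0593] [-12.74   1.67  -1.37] btn [637.4  60.3]
```

Request:
step_arm:
  series:
    - [-6, 0, 0, 0, 0, 0, 1]
    - [-13, 0, 0, 0, 0, 0, 1]
    - [0, -20, -1, 0, 0, 0, 1]
    - [0, -37, -1, 0, 0, 0, 1]
    - [0, -37, 0, 0, 0, 0, 1]
    - [0, -37, 0, 0, 0, 0, 1]
    - [0, -27, 0, 0, 0, 0, 1]
    - [0, -12, 0, 0, 0, 0, 1]
    - [5, 0, 0, 0, 0, 0, 1]
    - [3, 0, 0, 0, 0, 0, 1]
    - [1, 0, 0, 0, 0, 0, 1]
    - [1, 0, 0, 0, 0, 0, 1]
    - [1, 0, 0.5, 0, 0, 0, 1]
    - [1, 0, 0.5, 0, 0, 0, 1]
    - [1, 0, 0.5, 0, 0, 0, 1]
    - [1, 0, 0.5, 0, 0, 0, 1]
    - [1, 0, 0.5, 0, 0, 0, 1]

```text
clock: 44.2
tool_pos: [0.52, -0.0913, 0.0612]
eef_rot: [0.709, 0.705, -0.001, 0.0]
contact_force: [-0.5, -0.0, -0.2]
opening: 0.004
finger_force: 0.0
```

```bash
python3 look2.py 34
```

```text
width 198.1 centre [616.3  -4.9] frame x,y,yaw [-9.3 -2.6] -1.11
L [535.3  78.2] back corner frame [72.6 95.8]
R [537.3 -89.8] back corner frame [  68.7 -104.1]
44.25 [ 0.5203 -0.0913  0.0613] [-0.31 -1.16  0.23] btn [637.5  61.4]
```

Request:
step_arm:
  series:
    - [1, 0, 0, 0, 0, 0, 1]
    - [1, 0, 0, 0, 0, 0, 1]
    - [1, 0, 0.5, 0, 0, 0, 1]
    - [1, -0.2, 0.5, 0, 0, 0, 1]
    - [1, -0.3, 0.5, 0, 0, 0, 1]
    - [1, -0.3, 0.5, 0, 0, 0, 1]
    - [1, -0.3, 0.3, 0, 0, 0, 1]
    - [1, -0.3, 0, 0, 0, 0, 1]
    - [0, 0, 0, 0, 0, 0, 1]

```text
clock: 45.15
tool_pos: [0.5217, -0.0933, 0.0617]
eef_rot: [0.709, 0.705, -0.006, -0.004]
contact_force: [-9.7, -0.2, -3.1]
opening: 0.008
finger_force: 4.8
```

```bash
python3 look2.py 35
```

```text
width 197.7 centre [616.5  -5.3] frame x,y,yaw [-9.1 -3.1] -0.9
L [535.2  77.4] back corner frame [72.5 95.7]
R [537.8 -90.6] back corner frame [  69.3 -104.3]
45.2 [ 0.5217 -0.0932  0.0617] [-10.19   1.26  -2.07] btn [637.4  61. ]
```

Request:
step_arm:
  series:
    - [1, -0.2, 0, 0, 0, 0, 1]
    - [1, -0.2, 0, 0, 0, 0, 1]
    - [1, -0.2, 0, 0, 0, 0, 1]
    - [1, -0.2, 0, 0, 0, 0, 1]
    - [0, 0, 0, 0, 0, 0, 1]

```text
clock: 45.7
tool_pos: [0.5224, -0.0941, 0.0616]
eef_rot: [0.709, 0.706, -0.009, -0.005]
contact_force: [-17.5, 1.9, 4.6]
opening: 0.005
finger_force: 8.4
```

```bash
python3 look2.py 36
```

```text
width 196.5 centre [617.8  -6.9] frame x,y,yaw [-7.8 -4.7] 0.16
L [535.   74.3] back corner frame [71.9 95.6]
R [540.7 -93.6] back corner frame [  72.4 -104.4]
45.75 [ 0.5224 -0.0941  0.0617] [-16.72   1.62   4.6 ] btn [637.5  59.8]
```

Request:
step_arm:
  series:
    - [-3, 0, 0, 0, 0, 0, 1]
    - [-4, 0, 0, 0, 0, 0, 1]
    - [-20, 0, 0, 0, 0, 0, 1]
    - [-5, 0, 30, 0, 0, 0, 1]
    - [0, 20, 40, 0, 0, 0, 1]
    - [0, 40, 20, 0, 0, 0, 1]
    - [0, 0, 0, 0, 0, 0, 1]

```text
clock: 46.45
tool_pos: [0.5037, -0.0265, 0.1573]
eef_rot: [0.706, 0.708, 0.004, 0.002]
contact_force: [-0.6, 0.5, 0.2]
opening: 0.003
finger_force: 0.0
```

```bash
python3 look2.py 37; python3 - <<'E'
from h import *
p=cv2.imread("pics/t_37.png");W=cloud("top",np.load("d_37.npy"))
h=cv2.cvtColor(p,cv2.COLOR_BGR2HSV);m=(h[...,0]>45)&(h[...,0]<80)&(h[...,1]>150)&(h[...,2]>60)
print(m.sum(),np.median(W[m],0),W[m].min(0),W[m].max(0))
cv2.imwrite("pics/c37.png",cv2.resize(p[130:280,190:340],None,fx=4,fy=4,interpolation=cv2.INTER_CUBIC))
E
```

```text
width 196.9 centre [617.7  -7.1] frame x,y,yaw [-7.9 -4.8] 0.12
L [535.   74.2] back corner frame [71.9 95.3]
R [540.6 -93.7] back corner frame [  72.3 -104.7]
46.5 [ 0.5023 -0.0302  0.1555] [-0.57 -0.44 -1.11] btn [637.5  59.6]
47 [0.63674497 0.06154339 0.10590717] [0.40410091 0.02303822 0.09552301] [0.64456448 0.07331519 1.03115882]
```

View pics/c37.png

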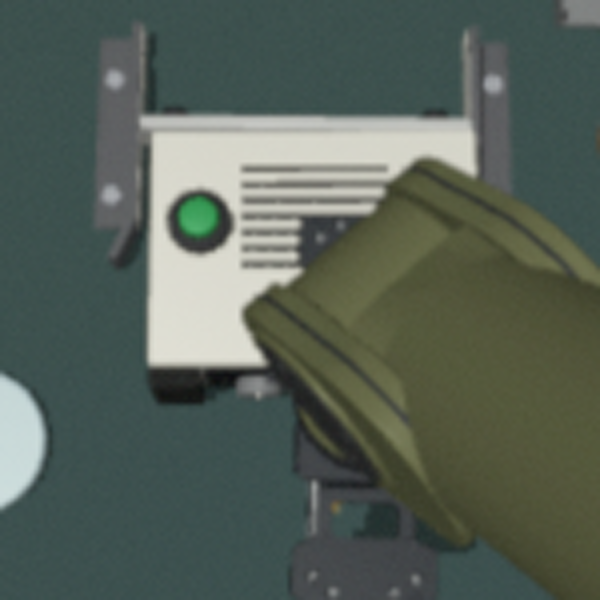

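The crop shows the unit seated squarely between the rails and up against the bar, with the green button at about crop (200,217). I'll press the left corner once more to confirm.

Request:
step_arm:
  series:
    - [-2, 35, 0, 0, 0, 0, 1]
    - [0, 40, 0, 0, 0, 0, 1]
    - [0, 32, 0, 0, 0, 0, 1]
    - [0, 0, -35, 0, 0, 0, 1]
    - [0, 0, -38, 0, 0, 0, 1]
    - [0, 0, -21, 0, 0, 0, 1]
    - [5, 0, 0, 0, 0, 0, 1]
    - [3, 0, 0, 0, 0, 0, 1]
    - [0, 0, 0, 0, 0, 0, 1]

```text
clock: 47.4
tool_pos: [0.5077, 0.0734, 0.0604]
eef_rot: [0.709, 0.705, -0.0, 0.001]
contact_force: [-0.1, 0.4, 1.0]
opening: 0.002
finger_force: 0.0
```

Request:
step_arm:
  series:
    - [2, 0, 0, 0, 0, 0, 1]
    - [2, 0, 0, 0, 0, 0, 1]
    - [1, 0, 0, 0, 0, 0, 1]
    - [1, 0, 0, 0, 0, 0, 1]
    - [1, 0, 0, 0, 0, 0, 1]
    - [1, 0, 0, 0, 0, 0, 1]
    - [1, 0, 0.5, 0, 0, 0, 1]
    - [1, 0, 0.5, 0, 0, 0, 1]
    - [1, 0, 0.5, 0, 0, 0, 1]
    - [1, 0, 0.5, 0, 0, 0, 1]
    - [1, 0, 0.5, 0, 0, 0, 1]
    - [1, 0, 0, 0, 0, 0, 1]
    - [0, 0, 0, 0, 0, 0, 1]

```text
clock: 48.7
tool_pos: [0.5166, 0.0733, 0.0613]
eef_rot: [0.709, 0.706, -0.004, -0.002]
contact_force: [-7.5, 1.1, -0.6]
opening: 0.005
finger_force: 3.6
```

```bash
python3 look2.py 38
```

```text
width 196.4 centre [617.8  -7.2] frame x,y,yaw [-7.9 -4.9] 0.28
L [534.8  73.9] back corner frame [71.6 95.4]
R [540.8 -94. ] back corner frame [  72.6 -104.6]
48.75 [0.5166 0.0733 0.0613] [-6.91  0.41  0.45] btn [637.3  59.6]
```

Request:
step_arm:
  series:
    - [1, 0.2, 0.3, 0, 0, 0, 1]
    - [1, 0.2, 0.3, 0, 0, 0, 1]
    - [1, 0.2, 0.3, 0, 0, 0, 1]
    - [1, 0.2, 0, 0, 0, 0, 1]
    - [0, 0, 0, 0, 0, 0, 1]

```text
clock: 49.25
tool_pos: [0.5175, 0.0745, 0.0614]
eef_rot: [0.708, 0.706, -0.006, -0.003]
contact_force: [-12.2, 2.4, -2.2]
opening: 0.006
finger_force: 5.9
```

```bash
python3 look2.py 39
```

```text
width 196.6 centre [616.9  -5.7] frame x,y,yaw [-8.7 -3.5] -0.95
L [535.7  77.1] back corner frame [73.  95.2]
R [538.2 -90.9] back corner frame [  69.6 -104.8]
49.3 [0.5175 0.0745 0.0615] [-11.86   2.1   -2.37] btn [637.9  60.6]
```

Request:
step_arm:
  series:
    - [-3, 0, 0, 0, 0, 0, 1]
    - [-15, 0, 0, 0, 0, 0, 1]
    - [0, -20, -1, 0, 0, 0, 1]
    - [0, -37, -1, 0, 0, 0, 1]
    - [0, -37, 0, 0, 0, 0, 1]
    - [0, -37, 0, 0, 0, 0, 1]
    - [0, -23, 0, 0, 0, 0, 1]
    - [0, -12, 0, 0, 0, 0, 1]
    - [5, 0, 0, 0, 0, 0, 1]
    - [3, 0, 0, 0, 0, 0, 1]
    - [1, 0, 0, 0, 0, 0, 1]
    - [1, 0, 0, 0, 0, 0, 1]
    - [1, 0, 0.5, 0, 0, 0, 1]
    - [1, 0, 0.5, 0, 0, 0, 1]
    - [1, 0, 0.5, 0, 0, 0, 1]
    - [1, 0, 0.5, 0, 0, 0, 1]
    - [1, 0, 0.5, 0, 0, 0, 1]
    - [1, 0, 0.5, 0, 0, 0, 1]
    - [1, 0, 0.5, 0, 0, 0, 1]
    - [1, 0, 0.5, 0, 0, 0, 1]

```text
clock: 51.3
tool_pos: [0.5219, -0.0919, 0.0643]
eef_rot: [0.709, 0.705, -0.003, -0.001]
contact_force: [-4.9, 0.9, -2.6]
opening: 0.004
finger_force: 2.3
```

Request:
step_arm:
  series:
    - [1, 0, 0, 0, 0, 0, 1]
    - [1, -0.2, 0, 0, 0, 0, 1]
    - [1, -0.2, 0, 0, 0, 0, 1]
    - [1, -0.2, 0.2, 0, 0, 0, 1]
    - [1, -0.2, 0.2, 0, 0, 0, 1]
    - [0, 0, 0, 0, 0, 0, 1]

```text
clock: 51.9
tool_pos: [0.5221, -0.0922, 0.0643]
eef_rot: [0.708, 0.706, -0.006, -0.004]
contact_force: [-13.9, 2.2, 5.1]
opening: 0.005
finger_force: 6.9
```

```bash
python3 look2.py 40
```

```text
width 197.3 centre [617.3  -6.1] frame x,y,yaw [-8.3 -3.8] -0.38
L [535.2  75.9] back corner frame [72.3 95.6]
R [539.4 -92.1] back corner frame [  71.  -104.4]
51.95 [ 0.5221 -0.0922  0.0643] [-14.01   1.98   4.27] btn [637.6  60.4]
```

Request:
step_arm:
  series:
    - [0.5, 0, 0.7, 0, 0, 0, 1]
    - [0.5, 0, 0.7, 0, 0, 0, 1]
    - [0.5, -0.2, 0, 0, 0, 0, 1]
    - [0, 0, 0, 0, 0, 0, 1]

```text
clock: 52.35
tool_pos: [0.523, -0.0936, 0.0647]
eef_rot: [0.709, 0.705, -0.007, -0.004]
contact_force: [-11.9, 0.8, -2.3]
opening: 0.002
finger_force: 5.9
```

```bash
python3 look2.py 41
```

```text
width 196.4 centre [617.8  -7.1] frame x,y,yaw [-7.8 -4.8] 0.26
L [534.8  74. ] back corner frame [71.7 95.5]
R [540.9 -93.9] back corner frame [  72.6 -104.5]
52.4 [ 0.523  -0.0936  0.0647] [-12.04   0.57  -3.2 ] btn [637.4  59.7]
```

Request:
step_arm:
  series:
    - [-3, 0, 0, 0, 0, 0, 1]
    - [-5, 0, 0, 0, 0, 0, 1]
    - [-20, 0, 0, 0, 0, 0, 1]
    - [0, 0, 35, 0, 0, 0, 1]
    - [0, 10, 40, 0, 0, 0, 1]
    - [25, 35, 0, 0, 0, 0, 1]
    - [35, 40, 0, 0, 0, 0, 1]
    - [35, 40, 0, 0, 0, 0, 1]
    - [25, 25, 0, 0, 0, 0, 1]
    - [12, 5, 0, 0, 0, 0, 1]
    - [0, 0, 0, 0, 0, 0, 1]
    - [0, 0, 0, 0, 0, 0, 1]

```text
clock: 53.6
tool_pos: [0.6303, 0.057, 0.1418]
eef_rot: [0.709, 0.705, -0.001, 0.001]
contact_force: [-0.0, 0.1, -0.3]
opening: 0.006
finger_force: 0.0
```

Request:
step_arm:
  series:
    - [6, 4, -10, 0, 0, 0, 1]
    - [0, 0, -12, 0, 0, 0, 1]
    - [0, 0, -6, 0, 0, 0, 1]
    - [0, 0, -2, 0, 0, 0, 1]
    - [0, 0, -2, 0, 0, 0, 1]
    - [0, 0, -2, 0, 0, 0, 1]
    - [0, 0, -2, 0, 0, 0, 1]
    - [0, 0, -1, 0, 0, 0, 1]
    - [0, 0, -1, 0, 0, 0, 1]
    - [0, 0, 0, 0, 0, 0, 1]

```text
clock: 54.6
tool_pos: [0.6365, 0.0617, 0.1039]
eef_rot: [0.709, 0.705, -0.001, 0.0]
contact_force: [-1.0, -1.1, 1.6]
opening: 0.007
finger_force: 1.2
```

Request:
step_arm:
  series:
    - [0, 0, -1, 0, 0, 0, 1]
    - [0, 0, -1, 0, 0, 0, 1]
    - [0, 0, -1, 0, 0, 0, 1]
    - [0, 0, -0.5, 0, 0, 0, 1]
    - [0, 0, 0, 0, 0, 0, 1]

```text
clock: 55.1
tool_pos: [0.6365, 0.0616, 0.1014]
eef_rot: [0.709, 0.705, -0.001, 0.0]
contact_force: [-2.4, -0.5, 10.6]
opening: 0.009
finger_force: 5.2
```

Bottomed out: 10.6 N, with no further travel. Now I'll let go.

Request:
step_arm:
  series:
    - [0, 0, 3, 0, 0, 0, 1]
    - [0, 0, 6, 0, 0, 0, 1]
    - [0, 0, 20, 0, 0, 0, 1]
    - [0, 0, 30, 0, 0, 0, 1]
    - [-40, 0, 30, 0, 0, 0, 1]
    - [-45, 0, 30, 0, 0, 0, 1]
    - [-45, -40, 20, 0, 0, 0, 1]
    - [-30, -45, 0, 0, 0, 0, 1]
    - [0, -45, 0, 0, 0, 0, 1]
    - [0, -45, 0, 0, 0, 0, 1]
    - [0, -45, 0, 0, 0, 0, 1]
    - [0, 0, 0, 0, 0, 0, 1]

```text
clock: 56.3
tool_pos: [0.49, -0.1546, 0.2316]
eef_rot: [0.713, 0.701, -0.004, 0.001]
contact_force: [-0.1, 0.9, -0.4]
opening: 0.006
finger_force: 0.0
```

```bash
python3 look2.py 42; python3 - <<'E'
from h import *
p=cv2.imread("pics/t_42.png");cv2.imwrite("pics/c42.png",cv2.resize(p[130:280,160:360],None,fx=4,fy=4,interpolation=cv2.INTER_CUBIC))
q,d=r.snapshot("side");W=cloud("side",d);h=cv2.cvtColor(q,cv2.COLOR_BGR2HSV)
m=((h[...,0]<6)|(h[...,0]>174))&(h[...,1]>150)&(h[...,2]>70);m[:150]=0;m[:,340:]=0
print("red visible px",m.sum())
E
```

```text
width 196.4 centre [617.7  -7.1] frame x,y,yaw [-7.9 -4.8] 0.15
L [534.9  74.2] back corner frame [71.8 95.4]
R [540.6 -93.7] back corner frame [  72.3 -104.6]
56.35 [ 0.4906 -0.1503  0.232 ] [-0.32  0.87  0.32] btn [637.5  59.7]
red visible px 11
```

View pics/c42.png

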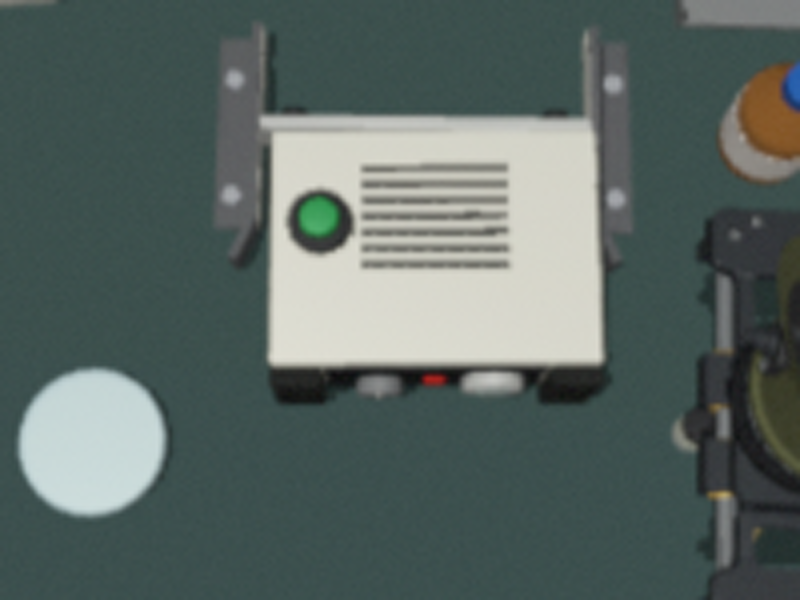

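The final picture shows the unit square in the frame and the button sprung back up. The dish, vial and bottle are in place and the arm is clear.

```bash
python3 -c "
from plant import r
print(r.finish_job())"
```

```text
the job is handed in; nothing more can be done
None
```

The job is handed in at about 56 s: the light source sits square in its frame with, judging by the push forces, both buffers lightly compressed. The green button was pressed fully down and released, and the dish, vial and bottle were left where they stood.

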